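Clip the cover onto the finished wiring box

TASK

One of the two open wiring boxes on the bench already has its row of orange terminals fitted; the other holds only a bare rail and must stay open. Pick up the blue cover, set it on the box with the terminals and press it down until it snaps under both red clips, then keep pressing so that it is held right down onto the rim, squeezing the seal: the job finishes with the robot still holding the cover pressed down. Do not crush anything, and leave the tools and other things on the bench where they are.

Things in the scene. Friction and masses are not known exactly. Their poses are not given: they have to be found in the camera images.
- cover: loose blue snap cover, 90 g: plate 100 (x) x 70 (y) x 6 mm (x ends bevelled, 93 mm long underneath) with a raised grip block 50 (x) x 34 (y) mm in its middle, whose top is 32 mm above the plate's underside. Lies on the bench, block up. Origin: centre of the plate's underside; z up out of the block. A half turn about z makes no difference
- box_a: grey wiring box fixed to the bench, open at the top, 100 (x) x 74 (y) mm, 150 mm long over its screw ears; origin: centre of its underside, on the bench; z up. The rim is 40 mm up. The cover goes on block up, long side along x, either way round. Four grey lugs 57 mm tall on the long sides, at x = +-36 mm, funnel it in y with 1.8 mm play each side. box_b is the same
- box_b: a second box of the same kind, sizes and frame as box_a, also fixed to the bench, with the same clips and seal
- box_a_rim (a point): centre of box_a's rim, 40 mm above its underside (box_b alike). Inside the rim a black sprung seal frame stands 4.5 mm proud. With the cover on, unpressed, it holds the cover's underside 4 mm above the rim; pushing it to 2 mm takes about 9 N, right down onto the rim 14 N
- box_a_nose (a point): tip of the red sprung clip at box_a's +x end; a mirror one is at -x, box_b alike. 20 mm wide, 67 mm tall, inner face sloping at 60 degrees; nose tip 46 mm from the middle, its underside 10 mm above the rim. With the cover's underside 13 mm above the rim the clips begin to spread; resistance climbs to 12 to 16 N, then drops suddenly to about 4 N at 4 to 6 mm as the noses snap over its top edge
- fitted_rail: steel rail 76 mm long carrying a row of six terminals (five orange, one green), 24 mm high, lying fixed on the floor of one of the two boxes (either, it differs from run to run): that box is to be closed. Origin: centre of its underside, within 5 mm of that box's axis
- bare_rail: the same steel rail without terminals, 6 mm high, fixed on the floor of the other box, which stays open. Origin: centre of its underside
- tape: bystander: roll of black tape, 54 mm across, 19 mm high, flat on the bench; origin: centre of its underside
- screwdriver: bystander: screwdriver lying on the bench along its x, handle to -x; origin: its underside, near the middle
- wrench: bystander: steel wrench lying on the bench along its x; origin: its underside, near the middle
- screw_jar: bystander: clear jar with a red lid, 60 mm across, 75 mm high; origin: centre of its underside
- offcut: bystander: wood offcut 130 (x) x 45 x 22 mm; origin: centre of its underside
- hammer: bystander: hammer lying on the bench along its x; origin: its underside, near the middle
There are look-alikes about, which are no part of the job. Leave any green look-alike of the cover alone.

How it is judged:
On the way, in this order (a step that is already met when the one before it is completed fails the run):
1. the cover is lifted clear of the bench (its underside 30 mm up) (height (world z) of cover above 0.03 m), for 0.1 s.
2. the cover has snapped under both clips of the box with the terminals and is pressed down onto its seal (((horizontal distance between fitted_rail and box_a below 0.03 m and z of cover in the frame of box_a between 0.036 and 0.0422 m and angle between the x axis of cover and the x axis of box_a, either way round below 0.08 rad and angle between the z axis of cover and the z axis of box_a, either way round below 0.04 rad and angle between cover's own z axis and vertical below 0.5 rad and x of cover in the frame of box_a between -0.004 and 0.004 m and y of cover in the frame of box_a between -0.004 and 0.004 m) or (horizontal distance between fitted_rail and box_b below 0.03 m and z of cover in the frame of box_b between 0.036 and 0.0422 m and angle between the x axis of cover and the x axis of box_b, either way round below 0.08 rad and angle between the z axis of cover and the z axis of box_b, either way round below 0.04 rad and angle between cover's own z axis and vertical below 0.5 rad and x of cover in the frame of box_b between -0.004 and 0.004 m and y of cover in the frame of box_b between -0.004 and 0.004 m)) and (contact force between cover and box_a above 5 N or contact force between cover and box_b above 5 N) and contact force between any of the fingers, the arm and cover above 3 N), for 0.2 s.
At the end, for the whole second after the job is handed in: The cover is under both clips of the box with the terminals, within 4 mm of its middle in x and y, level to 0.04 rad, square to 0.08 rad, its underside within 2.2 mm of the rim (4 mm if not pressed); the gripper or arm is on it with over 3 N and it bears on the box with over 5 N (all of step 2); the arm keeps its last pose, push and grip.
It fails at once if the cover is pressed onto the box with the bare rail ((horizontal distance between bare_rail and box_a below 0.03 m and z of cover in the frame of box_a between 0.036 and 0.047 m and angle between the x axis of cover and the x axis of box_a, either way round below 0.08 rad and angle between the z axis of cover and the z axis of box_a, either way round below 0.04 rad and angle between cover's own z axis and vertical below 0.5 rad and x of cover in the frame of box_a between -0.004 and 0.004 m and y of cover in the frame of box_a between -0.004 and 0.004 m) or (horizontal distance between bare_rail and box_b below 0.03 m and z of cover in the frame of box_b between 0.036 and 0.047 m and angle between the x axis of cover and the x axis of box_b, either way round below 0.08 rad and angle between the z axis of cover and the z axis of box_b, either way round below 0.04 rad and angle between cover's own z axis and vertical below 0.5 rad and x of cover in the frame of box_b between -0.004 and 0.004 m and y of cover in the frame of box_b between -0.004 and 0.004 m)).
It fails at once if the cover is crushed against a box (over 70 N) (contact force between cover and box_a above 70 N or contact force between cover and box_b above 70 N).
It fails at once if a tool or another thing on the bench is shifted by more than 25 mm (distance of any of tape, screwdriver, wrench, screw_jar, offcut, hammer from where it was at the start of the episode above 0.025 m).
It also fails if it takes over 40 s, if anything falls off the work surface, if the arm or the gripper's body presses on something with over 40 N, if the wrist force passes 120 N, or if a joint passes its speed limit or range.

ROBOT

A 6-joint arm with a two-finger parallel gripper is mounted at the origin on the work surface. World frame = base frame: x ahead of the robot, y to its left, z up, the work surface at z = 0. Lengths are in m, angles in rad, forces in N, time in s.
With the tool pointing down it reaches from about 0.35 to 0.975 m from the base axis. Payload 4.9 kg.
Tool frame: the origin (TCP) lies at the very end of the fingers, on their centre line; the grasp point (between the pads) lies 19 mm behind it; z points along the fingers, y is the line along which they close (so a half turn about z gives the same grasp; the last joint's range is limited). The gripper opens to 85 mm and grips with 20 to 120 N. Pads are 22 mm wide; open, the fingers measure 114 mm over their backs; the gripper's body (76 mm by 85 mm) begins 54 mm behind the grasp point. The pads swing forward as they close: fully open they stand 13 mm farther back than shut.
Start: joints at [1.217, 0.053, 1.613, -0, 1.476, -0.119], TCP at [0.145, 0.608, 0.231] pointing down, gripper open.
Joint ranges: [-3.01, 3.01], [-1.01, 2.22], [0.06, 2.58], [-1.02, 4.17], [0.09, 2.62], [-3.14, 3.14]. Speed limits (rad/s): [2.57, 2.57, 3.14, 3.14, 3.14, 3.14].

INTERFACE

Orientations are given as a unit quaternion [w, x, y, z].
In Python, from plant import state, optics, ticket, nets gives the robot as it stands. The module is installed in compiled form; this text tells all that it offers.
- The arm moves only by the shell command python3 -m inch 'ROWS' [OPENING]. ROWS is JSON, a list of rows, each an object of numbers: "dx", "dy", "dz": the shift along the tool's x, y, z as a fraction of full scale; "rx", "ry", "rz": the turn, a rotation vector about the tool's x, y, z as a fraction of full scale. In form: [{"dx": .., "dy": .., "dz": .., "rx": .., "ry": .., "rz": ..}, ...]. A call has 1 to 5 rows; each row is the pose to reach, as a shift and turn from the pose commanded when the call began, along the tool's axes at that moment; what a row does not reach only later rows make up. Full scale, the value 1, is 0.8 m for a shift and 1.5 rad for a turn. A row lasts 1/10 s, in which the tool goes at most 50 mm and 8.59 degrees, less where a joint would pass 70% of its speed; a pose out of reach is approached as far as the arm can. A call with a number of a shift or a turn outside -1 to 1 is refused whole. A call with a gripper value outside its range is refused whole. OPENING is the opening, from -1 (shut) to 1 (fully open), set as the call begins (- or left out, the last holds). The fingers move at their own pace and stop on an object; the grip force is fixed at half the most. Time passes only in rows, so rows that repeat a pose let the fingers close. It gives the time, the measured TCP pose, the force, the opening and the grip force at its end, in the units of the state.
- state(): the state, without advancing time (a new reading comes with each control period).
- optics.grab_frame(name): name is "scene" or "side" or "wrist"; returns the picture (420x560x3 uint8, red, green, blue); there is no depth.
- optics.camera_info(name): a dict with "fx", "fy", "cx", "cy" (pixels), "k1" (the pictures are not rectified: a ray, as slopes to the right and down, at radius r is drawn at 1 + k1 r^2 times it, then the intrinsics apply), "R" (3x3) and "t" (3): a world point X has camera coordinates R X + t. Camera axes: x right, y down, z forward; pixel columns grow to the right and rows downward; lengths in m; the calibration is good to about 2 mm. A picture is of the moment at which its call begins: read the wrist's pose just before it. camera_info takes no time and is no camera call; for the wrist camera it gives the pose at the moment of the call.
- ticket.job_done(): hands the job in; it is judged then, once.
Trained networks look in the newest picture that a camera, given by its name, has taken for a name from the list of things; names that differ only in an ending like _2 or _b are one class to them, and where a whole thing is asked for, a point or a joint stands for the part that bears it (a point fixed in the world has none). Each returns a list of dicts, best first, with "confidence" (0 to 1); they miss things now and then, are a little off and sometimes report something else, mostly with a low value. They report only what shows in the picture. A call takes as long as a camera call. They do not tell look-alikes from the thing itself.
- nets.boxes_of(camera, name): "bbox" ([centre column, centre row, width, height] in pixels, round what is visible of it).
- nets.outline_of(camera, name): "pixels" (420x560 bool, what is visible of it) and "bbox" ([centre column, centre row, width, height] in pixels, round what is visible of it).
The state is a dict: "time": time; "joint_pos": joint angles; "joint_vel": joint speeds; "joint_efforts": joint torques, N m; "tool_pos": TCP position; "tool_rot": TCP orientation; "contact_force": force on the tool from outside, world axes, zero at the start; "ft_torque": the same for the moment, N m; "gripper_width": opening from 0.0 (shut) to 1.0 (fully open); "grasp_force": force on a finger pad.
Only numpy, scipy, OpenCV 4.12 (cv2) and the standard library are available. Lean on these libraries where they do the work, as an engineer would, in place of code of your own. Each camera call takes 0.05 s, during which the arm holds its last target. There are 200 camera calls.

## Working session

There is one attempt and no reset: what is moved stays moved. The work goes in short steps, Python scripts to look and compute and a shell command to move; the robot and the scene stay as the last step left them, time stands still between calls to the robot, and variables do not carry over. Pictures are saved under pics/ and viewed, at most 10 in all, crops included, and the job is handed in when it is done.

```bash
mkdir -p pics
cat > h.py <<'E'
import numpy as np, cv2
from plant import state, optics, ticket, nets
def info(n):
    c=optics.camera_info(n); return {k:np.array(v) if k in 'Rt' else v for k,v in c.items()}
def px2w(c,u,v,z):
    d=np.array([(u-c['cx'])/c['fx'],(v-c['cy'])/c['fy']]); s=d.copy()
    for _ in range(20): s=d/(1+c['k1']*(s@s))
    r=c['R'].T@np.array([s[0],s[1],1]); o=-c['R'].T@c['t']
    return o+r*(z-o[2])/r[2]
def w2px(c,X):
    p=c['R']@np.array(X)+c['t']; s=p[:2]/p[2]; s=s*(1+c['k1']*(s@s))
    return np.array([s[0]*c['fx']+c['cx'],s[1]*c['fy']+c['cy']])
def save(n,f):
    im=optics.grab_frame(n); cv2.imwrite('pics/'+f,im[:,:,::-1]); return im
E
python3 - <<'E'
from h import *
a=save('scene','a.png'); b=save('side','b.png')
cv2.imwrite('pics/ab.png',np.hstack([a,b])[:,:,::-1]) if 0 else None
s=state(); print(s)
for n in('scene','side','wrist'):
    c=info(n); print(n,-c['R'].T@c['t'],c['fx'],c['k1'],c['R'].round(2).tolist())
E
```

```text
{'time': 0.1, 'joint_pos': array([ 1.21702693e+00,  5.33156303e-02,  1.61413225e+00, -2.56092788e-05,
        1.47600150e+00, -1.19027776e-01]), 'joint_vel': array([-0.00083043, -0.00209029, -0.00233458,  0.00121875, -0.00063988,
        0.0006489 ]), 'joint_efforts': array([-2.28295567e-04, -3.94900739e+01, -3.71365142e+01, -9.89764908e-05,
        3.94923060e-03, -2.23304272e-05]), 'tool_pos': array([0.14519986, 0.60732972, 0.23018519]), 'tool_rot': array([-2.05033329e-04,  1.17100247e-01,  9.93119666e-01, -9.05526395e-04]), 'contact_force': array([ 0.85118927, -0.52348934,  0.35488688]), 'ft_torque': array([-0.0354253 , -0.00170975,  0.00990452]), 'grasp_force': 0.0, 'gripper_width': 0.9973885398574296}
scene [1.20576284 0.3192701  0.99504191] 523.5606298687004 -0.09535491846713054 [[-0.49, 0.87, 0.01], [0.66, 0.38, -0.64], [-0.56, -0.3, -0.77]]
side [0.18581211 0.58717806 0.97719684] 418.0822831796211 -0.05619998080664048 [[-0.88, -0.47, 0.01], [-0.37, 0.68, -0.64], [0.29, -0.57, -0.77]]
wrist [0.07347888 0.62568643 0.37216511] 325.1379458143563 -0.05026046676370593 [[0.23, 0.97, -0.0], [0.93, -0.22, 0.29], [0.28, -0.07, -0.96]]
```

View pics/a.png

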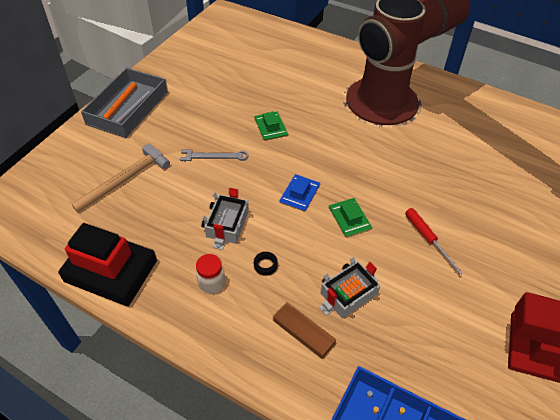

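View pics/b.png

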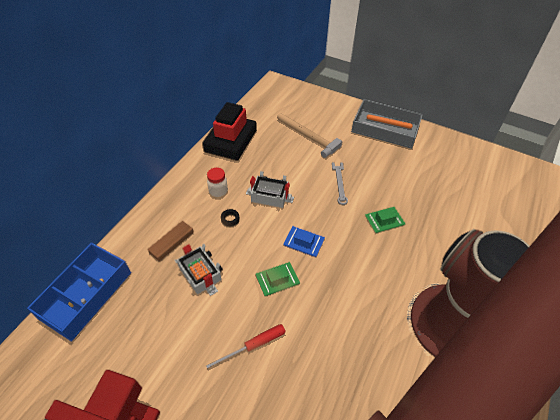

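Scene picture: blue cover at (300,192), the box with terminals at (350,290), and the bare-rail box at (227,217). The side picture agrees: cover at (304,240), terminals box at (200,270).

Run:
```python
from h import *
for n,pc,pb in(('scene',(300,192),(350,290)),('side',(304,240),(200,270))):
    c=info(n); im=optics.grab_frame(n)
    hsv=cv2.cvtColor(im,cv2.COLOR_RGB2HSV)
    m=cv2.inRange(hsv,(105,100,40),(130,255,255))
    _,lab,st,cen=cv2.connectedComponentsWithStats(m)
    l=lab[pc[1]-3:pc[1]+4,pc[0]-3:pc[0]+4].max()
    v,u=np.nonzero(lab==l)
    P=np.array([px2w(c,a,b,.006)[:2] for a,b in zip(u,v)])
    r=cv2.minAreaRect((P*1000).astype(np.float32)); print(n,'cover',r,len(u), px2w(c,*cen[l],.015))
    print('box',px2w(c,*pb,.03))
    for o in nets.outline_of(n,'fitted_rail')[:2]:
        v,u=np.nonzero(o['pixels']); P=np.array([px2w(c,a,b,.028)[:2] for a,b in zip(u,v)])
        print('rail',o['confidence'],o['bbox'],cv2.minAreaRect((P*1000).astype(np.float32)))
    for o in nets.boxes_of(n,'box_a')[:3]: print('boxA',o, px2w(c,*o['bbox'][:2],.03))
    R=cv2.inRange(hsv,(0,150,60),(6,255,255))|cv2.inRange(hsv,(174,150,60),(180,255,255))
    _,lab,st,cen=cv2.connectedComponentsWithStats(R)
    for i in range(1,len(st)):
        if st[i,4]>15 and np.hypot(*(cen[i]-pb))<50: print('red',cen[i],st[i],px2w(c,*cen[i],.05))
```

```text
scene cover ((439.8582763671875, -43.6940803527832), (100.07721710205078, 69.86615753173828), 4.746506214141846) 818 [ 0.44775733 -0.04028845  0.015     ]
box [0.64561084 0.18508499 0.03      ]
rail 0.96 [350.1, 289.1, 32.0, 21.5] ((639.8263549804688, 181.7509307861328), (36.42741394042969, 57.68803024291992), 64.65357971191406)
boxA {'bbox': [350.4, 287.9, 60.3, 57.2], 'confidence': 0.94} [0.64057585 0.18369982 0.03      ]
boxA {'bbox': [226.4, 218.2, 50.4, 68.4], 'confidence': 0.67} [ 0.61489942 -0.14446208  0.03      ]
red [370.85882353 268.2       ] [366 262  11  15  85] [0.58701171 0.20456351 0.05      ]
red [331.35344828 296.36206897] [327 287  11  20 116] [0.68958615 0.16078947 0.05      ]
side cover ((438.3399658203125, -39.95627212524414), (99.01751708984375, 71.60733795166016), 4.63609504699707) 679 [ 0.43514474 -0.03353754  0.015     ]
box [0.62750993 0.18812467 0.03      ]
rail 0.52 [198.8, 269.1, 22.9, 26.3] ((636.8123779296875, 186.08848571777344), (37.545448303222656, 54.95042419433594), 63.99921798706055)
boxA {'bbox': [198.8, 270.4, 44.5, 51.9], 'confidence': 0.8} [0.6295535  0.19061985 0.03      ]
boxA {'bbox': [269.2, 190.3, 45.0, 31.7], 'confidence': 0.6} [ 0.60514211 -0.14045267  0.03      ]
red [186.78181818 248.58181818] [183 244   9  10  55] [0.68669794 0.159732   0.05      ]
red [207.93258427 279.76404494] [203 273  10  15  89] [0.58441836 0.21017757 0.05      ]
```

```bash
cat >> h.py <<'E'
from scipy.spatial.transform import Rotation as Ro
def go(x,y,z,yaw):
    "print the shift/turn, in units of the moves, to tool x-axis yaw (deg, mod 180), pointing down"
    s=state(); q=s['tool_rot']; r=Ro.from_quat([*q[1:],q[0]]); M=r.as_matrix()
    d=M.T@(np.array([x,y,z])-s['tool_pos'])/.8
    now=np.degrees(np.arctan2(M[1,0],M[0,0])); k=(yaw-now+90)%180-90; yaw=now+k
    cx,sx=np.cos(np.radians(yaw)),np.sin(np.radians(yaw))
    G=np.array([[cx,sx,0],[sx,-cx,0],[0,0,-1]])
    print('t',s['time'],'pos',s['tool_pos'].round(4),'yaw',now.round(2),'F',s['contact_force'].round(1),'w',round(s['gripper_width'],3))
    print('d',d.round(4),'r',(Ro.from_matrix(M.T@G).as_rotvec()/1.5).round(4))
E
A='[{"dx":-0.546,"dy":-0.704,"dz":0.1},{"dx":-0.546,"dy":-0.704,"dz":0.1},{"dx":-0.546,"dy":-0.704,"dz":0.1},{"dx":-0.546,"dy":-0.704,"dz":0.1},{"dx":-0.546,"dy":-0.704,"dz":0.1}]'
python3 -m inch '[{"dx":-0.546,"dy":-0.704,"dz":0.1},{"dx":-0.546,"dy":-0.704,"dz":0.1},{"dx":-0.546,"dy":-0.704,"dz":0.1},{"dx":-0.546,"dy":-0.704,"dz":0.1},{"dx":-0.546,"dy":-0.704,"dz":0.1}]' 1
python3 -c "
from h import *
go(.439,-.042,.15,4.7)"
```

```text
t 0.4 pos [0.1454 0.6078 0.2311] yaw 166.55 F [ 0.6 -0.7  0.2] w 1.003
d [-0.5459 -0.7045  0.1016] r [-2.000e-04 -1.000e-04 -2.112e-01]validation failed for argument at $[0]...
```

```bash
python3 -m inch '[{"dx":-0.546,"dy":-0.704,"dz":0.1,"rx":0,"ry":0,"rz":0},{"dx":-0.546,"dy":-0.704,"dz":0.1,"rx":0,"ry":0,"rz":0},{"dx":-0.546,"dy":-0.704,"dz":0.1,"rx":0,"ry":0,"rz":0},{"dx":-0.546,"dy":-0.704,"dz":0.1,"rx":0,"ry":0,"rz":0},{"dx":-0.546,"dy":-0.704,"dz":0.1,"rx":0,"ry":0,"rz":0}]' 1
python3 -c "
from h import *
go(.439,-.042,.15,4.7)"
```

```text
time: 0.9
tool_pos: [0.2482, 0.3798, 0.2033]
tool_rot: [0.0, 0.117, 0.993, 0.0]
contact_force: [1.9, 0.4, 0.5]
gripper_width: 0.997
grasp_force: 0.0
t 0.9 pos [0.2482 0.3798 0.2033] yaw 166.6 F [1.9 0.4 0.5] w 0.997
d [-0.3542 -0.4577  0.0666] r [ 2.000e-04  4.000e-04 -2.106e-01]
```

```bash
python3 -m inch '[{"dx":-0.354,"dy":-0.458,"dz":0.067,"rx":0,"ry":0,"rz":0},{"dx":-0.354,"dy":-0.458,"dz":0.067,"rx":0,"ry":0,"rz":0},{"dx":-0.354,"dy":-0.458,"dz":0.067,"rx":0,"ry":0,"rz":0},{"dx":-0.354,"dy":-0.458,"dz":0.067,"rx":0,"ry":0,"rz":0},{"dx":-0.354,"dy":-0.458,"dz":0.067,"rx":0,"ry":0,"rz":0}]' 1
python3 -c "
from h import *
go(.439,-.042,.15,4.7)"
```

```text
time: 1.4
tool_pos: [0.3503, 0.1533, 0.1749]
tool_rot: [0.001, 0.117, 0.993, 0.0]
contact_force: [1.2, 0.2, 0.3]
gripper_width: 1.001
grasp_force: 0.0
t 1.4 pos [0.3503 0.1533 0.1749] yaw 166.57 F [1.2 0.2 0.3] w 1.001
d [-0.1645 -0.2117  0.0312] r [ 0.0004  0.0013 -0.2109]
```

```bash
python3 -m inch '[{"dx":-0.1645,"dy":-0.212,"dz":0.031,"rx":0,"ry":0,"rz":-0.211},{"dx":-0.1645,"dy":-0.212,"dz":0.031,"rx":0,"ry":0,"rz":-0.211},{"dx":-0.1645,"dy":-0.212,"dz":0.031,"rx":0,"ry":0,"rz":-0.211},{"dx":-0.1645,"dy":-0.212,"dz":0.031,"rx":0,"ry":0,"rz":-0.211},{"dx":-0.1645,"dy":-0.212,"dz":0.031,"rx":0,"ry":0,"rz":-0.211}]' 1
python3 -m inch '[{"dx":0,"dy":0,"dz":0,"rx":0,"ry":0,"rz":0},{"dx":0,"dy":0,"dz":0,"rx":0,"ry":0,"rz":0}]' 1
python3 - <<'E'
from h import *
go(.439,-.042,.15,4.7)
c=info('wrist'); im=save('wrist','c.png')
hsv=cv2.cvtColor(im,cv2.COLOR_RGB2HSV); m=cv2.inRange(hsv,(105,100,40),(130,255,255))
_,lab,st,cen=cv2.connectedComponentsWithStats(m); l=1+st[1:,4].argmax(); v,u=np.nonzero(lab==l)
P=np.array([px2w(c,a,b,.006)[:2] for a,b in zip(u,v)])
print(st[l],cv2.minAreaRect((P*1000).astype(np.float32)), w2px(c,[.439,-.042,.006]))
E
```

```text
time: 1.9
tool_pos: [0.439, -0.0433, 0.15]
tool_rot: [0.0, -0.04, 0.999, -0.0]
contact_force: [0.6, 0.2, 1.3]
gripper_width: 0.999
grasp_force: 0.0
time: 2.1
tool_pos: [0.4382, -0.0409, 0.1497]
tool_rot: [-0.0, -0.04, 0.999, 0.0]
contact_force: [-0.9, 0.2, 0.3]
gripper_width: 1.003
grasp_force: 0.0
t 2.1 pos [ 0.4382 -0.0409  0.1497] yaw -175.43 F [-0.9  0.2  0.3] w 1.003
d [-0.0009 -0.0014 -0.0003] r [ 0.0005 -0.0005 -0.0015]
[ 238  140   80  106 7505] ((438.8018798828125, -42.05983352661133), (98.46916961669922, 69.24481201171875), 4.749279499053955) [277.59694726 195.23900589]
```

View pics/c.png

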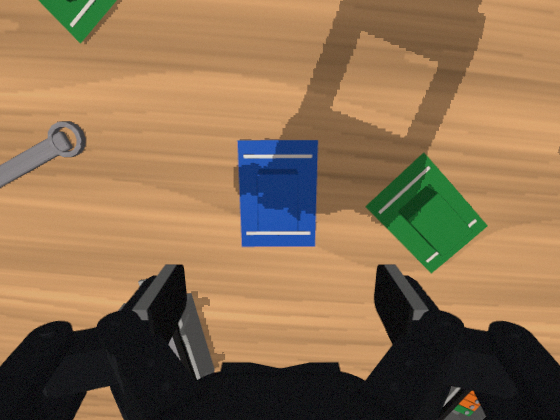

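The wrist picture shows the blue cover centred at (278,195), level with the tool. The green look-alike's nearest corner at (365,205) is clear of the fingers, so I'm descending.

```bash
python3 -m inch '[{"dx":-0.001,"dy":-0.001,"dz":0.06,"rx":0,"ry":0,"rz":0},{"dx":-0.001,"dy":-0.001,"dz":0.11,"rx":0,"ry":0,"rz":0},{"dx":-0.001,"dy":-0.001,"dz":0.15,"rx":0,"ry":0,"rz":0},{"dx":-0.001,"dy":-0.001,"dz":0.173,"rx":0,"ry":0,"rz":0},{"dx":-0.001,"dy":-0.001,"dz":0.173,"rx":0,"ry":0,"rz":0}]' 1
python3 -m inch '[{"dx":0,"dy":0,"dz":0,"rx":0,"ry":0,"rz":0},{"dx":0,"dy":0,"dz":0,"rx":0,"ry":0,"rz":0},{"dx":0,"dy":0,"dz":0,"rx":0,"ry":0,"rz":0},{"dx":0,"dy":0,"dz":0,"rx":0,"ry":0,"rz":0},{"dx":0,"dy":0,"dz":0,"rx":0,"ry":0,"rz":0}]' -1
python3 -m inch '[{"dx":0,"dy":0,"dz":0,"rx":0,"ry":0,"rz":0},{"dx":0,"dy":0,"dz":0,"rx":0,"ry":0,"rz":0},{"dx":0,"dy":0,"dz":0,"rx":0,"ry":0,"rz":0}]' -1
```

```text
time: 2.65
tool_pos: [0.4361, -0.0391, 0.0086]
tool_rot: [-0.003, -0.042, 0.999, 0.001]
contact_force: [0.4, 0.5, 0.2]
gripper_width: 0.999
grasp_force: 0.0
time: 3.15
tool_pos: [0.4408, -0.0416, 0.0133]
tool_rot: [0.002, -0.041, 0.999, -0.0]
contact_force: [0.1, 0.5, 7.2]
gripper_width: 0.382
grasp_force: 62.1
time: 3.45
tool_pos: [0.4408, -0.0416, 0.0133]
tool_rot: [0.002, -0.041, 0.999, -0.0]
contact_force: [0.5, 1.5, 7.1]
gripper_width: 0.385
grasp_force: 62.2
```

```bash
python3 -m inch '[{"dx":0,"dy":0,"dz":-0.04,"rx":0,"ry":0,"rz":0},{"dx":0,"dy":0,"dz":-0.09,"rx":0,"ry":0,"rz":0},{"dx":0,"dy":0,"dz":-0.14,"rx":0,"ry":0,"rz":0},{"dx":0,"dy":0,"dz":-0.19,"rx":0,"ry":0,"rz":0},{"dx":0,"dy":0,"dz":-0.19,"rx":0,"ry":0,"rz":0}]' -1
python3 -c "
from h import *
go(.51,.243,.165,-25)"
```

```text
time: 3.95
tool_pos: [0.4429, -0.0423, 0.1705]
tool_rot: [0.006, -0.041, 0.999, -0.002]
contact_force: [1.0, 0.1, -0.6]
gripper_width: 0.383
grasp_force: 61.3
t 3.95 pos [ 0.4429 -0.0423  0.1705] yaw -175.32 F [ 1.   0.1 -0.6] w 0.383
d [-0.1125  0.3486  0.0068] r [-0.0007  0.0085  0.3453]
```

```bash
python3 -m inch '[{"dx":-0.0195,"dy":0.0575,"dz":0.001,"rx":0,"ry":0,"rz":0},{"dx":-0.0375,"dy":0.116,"dz":0.002,"rx":0,"ry":0,"rz":0},{"dx":-0.056,"dy":0.174,"dz":0.003,"rx":0,"ry":0,"rz":0},{"dx":-0.075,"dy":0.232,"dz":0.004,"rx":0,"ry":0,"rz":0},{"dx":-0.094,"dy":0.29,"dz":0.005,"rx":0,"ry":0,"rz":0}]' -1
python3 -c "
from h import *
go(.51,.243,.165,-25)"
```

```text
time: 4.45
tool_pos: [0.4947, 0.1979, 0.1583]
tool_rot: [-0.001, -0.041, 0.999, -0.0]
contact_force: [1.1, 0.1, -0.4]
gripper_width: 0.383
grasp_force: 61.2
t 4.45 pos [0.4947 0.1979 0.1583] yaw -175.32 F [ 1.1  0.1 -0.4] w 0.383
d [-0.0237  0.0546 -0.0084] r [-0.0005 -0.0007  0.3453]
```

```bash
python3 -m inch '[{"dx":-0.024,"dy":0.055,"dz":-0.008,"rx":0,"ry":0,"rz":0.09},{"dx":-0.024,"dy":0.055,"dz":-0.008,"rx":0,"ry":0,"rz":0.18},{"dx":-0.024,"dy":0.055,"dz":-0.008,"rx":0,"ry":0,"rz":0.27},{"dx":-0.024,"dy":0.055,"dz":-0.008,"rx":0,"ry":0,"rz":0.345},{"dx":-0.024,"dy":0.055,"dz":-0.008,"rx":0,"ry":0,"rz":0.345}]' -1
python3 -m inch '[{"dx":0,"dy":0,"dz":0,"rx":0,"ry":0,"rz":0},{"dx":0,"dy":0,"dz":0,"rx":0,"ry":0,"rz":0}]' -1
python3 - <<'E'
from h import *
go(.51,.243,.165,-25)
c=info('wrist'); im=save('wrist','d.png')
a=np.radians(-25); ex=np.array([np.cos(a),np.sin(a),0]); ey=np.array([-np.sin(a),np.cos(a),0]); o=np.array([.637,.184,0])
for p in((50,37,40),(50,-37,40),(-50,37,40),(-50,-37,40)): print(p,w2px(c,o+ex*p[0]/1e3+ey*p[1]/1e3+[0,0,p[2]/1e3]))
E
```

```text
time: 4.95
tool_pos: [0.51, 0.2415, 0.1644]
tool_rot: [-0.001, 0.216, 0.976, -0.001]
contact_force: [-0.6, -0.3, -0.9]
gripper_width: 0.381
grasp_force: 61.2
time: 5.15
tool_pos: [0.5105, 0.2413, 0.1654]
tool_rot: [-0.0, 0.216, 0.976, -0.0]
contact_force: [0.7, -0.3, -0.8]
gripper_width: 0.383
grasp_force: 61.2
t 5.15 pos [0.5105 0.2413 0.1654] yaw 155.1 F [ 0.7 -0.3 -0.8] w 0.383
d [0.0015 0.0016 0.0005] r [-0.0003 -0.0004  0.0012]
(50, 37, 40) [315.91292345 376.17622114]
(50, -37, 40) [244.53656081 376.07930184]
(-50, 37, 40) [319.94901561 291.9893013 ]
(-50, -37, 40) [240.92212265 291.8705087 ]
```

View pics/d.png

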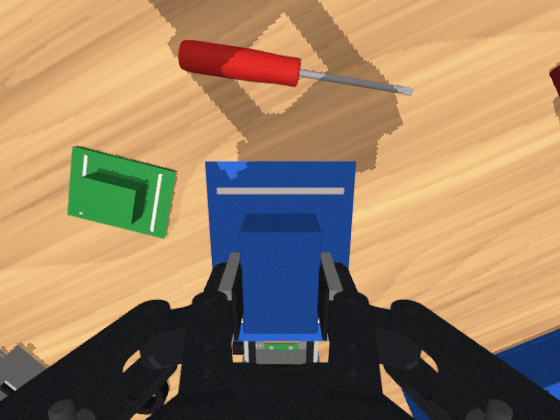

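The camera looks back toward the base, so the held cover hides the box (bottom, around (280,345)). I'll stand off on its far side instead.

```bash
python3 -m inch '[{"dx":-0.06,"dy":0.001,"dz":-0.01,"rx":0,"ry":0,"rz":0},{"dx":-0.12,"dy":0.001,"dz":-0.02,"rx":0,"ry":0,"rz":0},{"dx":-0.18,"dy":0.001,"dz":-0.031,"rx":0,"ry":0,"rz":0},{"dx":-0.24,"dy":0.001,"dz":-0.031,"rx":0,"ry":0,"rz":0},{"dx":-0.302,"dy":0.001,"dz":-0.031,"rx":0,"ry":0,"rz":0}]' -1
python3 -m inch '[{"dx":0,"dy":0,"dz":0,"rx":0,"ry":0,"rz":0},{"dx":0,"dy":0,"dz":0,"rx":0,"ry":0,"rz":0},{"dx":0,"dy":0,"dz":0,"rx":0,"ry":0,"rz":0}]' -1
python3 - <<'E'
from h import *
go(.732,.14,.19,-25)
c=info('wrist'); im=save('wrist','e.png')
np.savez('e.npz',**{k:c[k] for k in c}); s=state(); print(s['tool_pos'],s['tool_rot'])
a=np.radians(-25); ex=np.array([np.cos(a),np.sin(a),0]); ey=np.array([-np.sin(a),np.cos(a),0]); o=np.array([.637,.184,0])
for p in((50,37,40),(50,-37,40),(-50,37,40),(-50,-37,40)): print(p,w2px(c,o+ex*p[0]/1e3+ey*p[1]/1e3+[0,0,p[2]/1e3]))
E
```

```text
time: 5.7
tool_pos: [0.7319, 0.1393, 0.1913]
tool_rot: [0.0, 0.216, 0.976, 0.0]
contact_force: [-0.0, 1.1, -0.6]
gripper_width: 0.385
grasp_force: 61.2
time: 6.0
tool_pos: [0.7295, 0.1406, 0.1905]
tool_rot: [-0.0, 0.216, 0.976, 0.0]
contact_force: [-0.9, -0.4, -1.0]
gripper_width: 0.383
grasp_force: 61.2
t 6.0 pos [0.7295 0.1406 0.1905] yaw 155.07 F [-0.9 -0.4 -1. ] w 0.383
d [-0.0032  0.0006  0.0007] r [-0.0001 -0.0004  0.0008]
[0.72933654 0.14097677 0.19102044] [-1.74781489e-05  2.15612059e-01  9.76479098e-01  1.02970186e-04]
(50, 37, 40) [321.01087954 136.00756627]
(50, -37, 40) [237.27739587 135.91772442]
(-50, 37, 40) [324.99971734  10.81046238]
(-50, -37, 40) [233.41828129  10.7010558 ]
```

View pics/e.png

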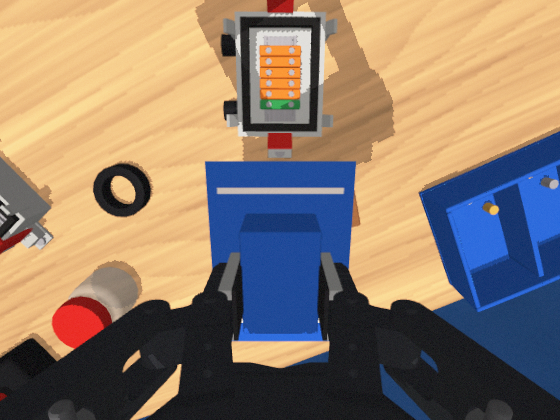

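The box is in full view, rim corners near (238,15), (325,15), (322,135), (238,135). I'll crop and zoom to measure the rim, with my predicted model drawn over it.

Run:
```python
import cv2
im=cv2.imread('pics/e.png')[0:150,210:350]; cv2.imwrite('pics/e2.png',cv2.resize(im,None,fx=4,fy=4,interpolation=cv2.INTER_CUBIC))
```

```text
(no output)
```

View pics/e2.png

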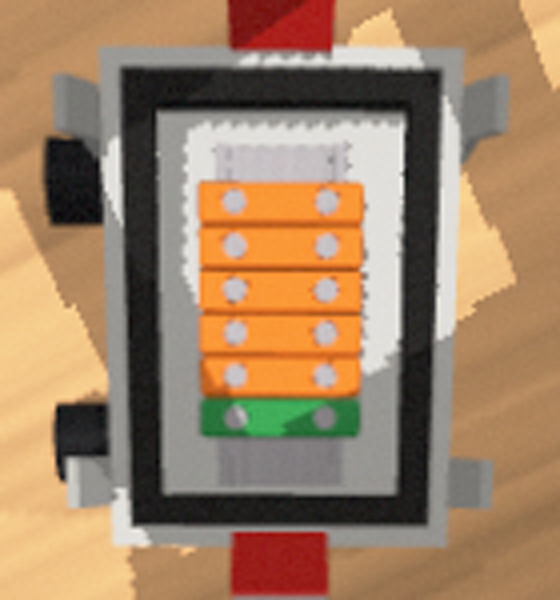

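Run:
```python
from h import *
z=np.load('e.npz'); c={k:z[k] for k in z.files}
f=lambda q,h:px2w(c,210+(q[0]+.5)/4-.5,(q[1]+.5)/4-.5,h)[:2]
for name,Q,h in(('rim',[(101,48),(464,46),(446,545),(114,545)],.04),('seal',[(121,67),(442,67),(428,524),(133,524)],.0445)):
    P=np.array([f(q,h) for q in Q]); m=P.mean(0)
    d=(P[3]+P[2]-P[0]-P[1])/2; w=(P[1]+P[2]-P[0]-P[3])/2
    print(name,m.round(4),np.degrees(np.arctan2(d[1],d[0])),np.degrees(np.arctan2(w[1],w[0]))-90,np.linalg.norm(d),np.linalg.norm(w))
# held cover front edge at plate top: image corners (205,162),(356,162)
s=state(); q=s['tool_rot']; M=Ro.from_quat([*q[1:],q[0]]).as_matrix()
h=s['tool_pos'][2]-.0133+.006
for u in((205.5,161.5),(356,161.5)): print('cover corner in tool',M.T@(px2w(c,*u,h)-s['tool_pos']))
print(s['tool_pos'])
```

```text
rim [0.6374 0.1845] -25.237371354557354 -24.78743278496978 0.09946492647711278 0.07335073578988595
seal [0.6375 0.1844] -25.071251038536772 -24.933095950707155 0.08978372342022023 0.06397340524207773
cover corner in tool [ 0.05119831 -0.03353502  0.00729753]
cover corner in tool [0.05115847 0.03571517 0.00731093]
[0.72933654 0.14097677 0.19102044]
```

```bash
python3 -c "
from h import *
go(.6381,.183,.13,-25)"
```

```text
t 6.05 pos [0.7293 0.141  0.191 ] yaw 155.1 F [ 0.6 -0.4 -0.4] w 0.381
d [ 0.1256 -0.0004  0.0763] r [ 0.0001 -0.0001  0.0011]
```

```bash
python3 -m inch '[{"dx":0.05,"dy":0,"dz":0,"rx":0,"ry":0,"rz":0},{"dx":0.1,"dy":0,"dz":0.03,"rx":0,"ry":0,"rz":0.001},{"dx":0.1255,"dy":0,"dz":0.076,"rx":0,"ry":0,"rz":0.001},{"dx":0.1255,"dy":0,"dz":0.076,"rx":0,"ry":0,"rz":0.001},{"dx":0.1255,"dy":0,"dz":0.076,"rx":0,"ry":0,"rz":0.001}]' -1
python3 -m inch '[{"dx":0,"dy":0,"dz":0,"rx":0,"ry":0,"rz":0}]' -1
python3 -c "
from h import *
go(.6381,.183,.1,-25)
P=[]
for i in range(4): optics.grab_frame('side'); P.append(state()['tool_pos'])
print(np.round(P,4), np.mean(P,0))
save('wrist','f.png')
go(.6381,.183,.1,-25)"
```

```text
time: 6.55
tool_pos: [0.6383, 0.1831, 0.1301]
tool_rot: [-0.0, 0.216, 0.976, -0.0]
contact_force: [-0.0, 0.2, -0.2]
gripper_width: 0.381
grasp_force: 61.2
time: 6.65
tool_pos: [0.6413, 0.1827, 0.133]
tool_rot: [0.002, 0.217, 0.976, 0.001]
contact_force: [1.3, -0.1, 0.4]
gripper_width: 0.385
grasp_force: 61.2
t 6.65 pos [0.6413 0.1827 0.133 ] yaw 154.95 F [ 1.3 -0.1  0.4] w 0.385
d [ 0.0039 -0.0015  0.0413] r [ 0.0018  0.0029 -0.0006]
[[0.6417 0.1826 0.1333]
 [0.6416 0.1825 0.1331]
 [0.6413 0.1824 0.1326]
 [0.6409 0.1824 0.132 ]] [0.64138555 0.18247421 0.13272419]
t 6.9 pos [0.6405 0.1824 0.1314] yaw 154.9 F [-0.5 -0.4 -1.1] w 0.386
d [ 0.0032 -0.0006  0.0393] r [ 0.0009  0.0014 -0.0011]
```

View pics/f.png

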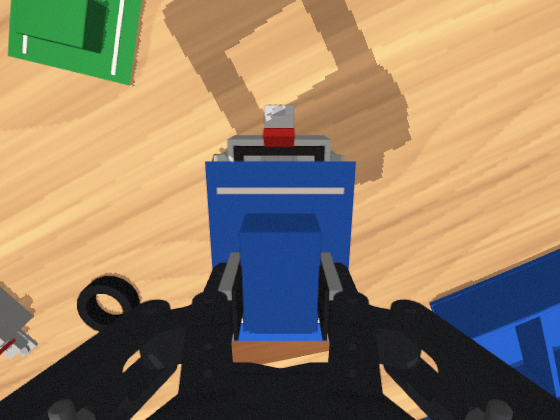

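```bash
python3 -m inch '[{"dx":0.0005,"dy":-0.0007,"dz":0.02,"rx":0,"ry":0,"rz":0},{"dx":0.0005,"dy":-0.0007,"dz":0.04,"rx":0,"ry":0,"rz":0},{"dx":0.0005,"dy":-0.0007,"dz":0.05,"rx":0,"ry":0,"rz":0},{"dx":0.0005,"dy":-0.0007,"dz":0.054,"rx":0,"ry":0,"rz":0},{"dx":0.0005,"dy":-0.0007,"dz":0.054,"rx":0,"ry":0,"rz":0}]' -1
python3 -m inch '[{"dx":0,"dy":0,"dz":0,"rx":0,"ry":0,"rz":0},{"dx":0,"dy":0,"dz":0,"rx":0,"ry":0,"rz":0},{"dx":0,"dy":0,"dz":0,"rx":0,"ry":0,"rz":0},{"dx":0,"dy":0,"dz":0,"rx":0,"ry":0,"rz":0},{"dx":0,"dy":0,"dz":0,"rx":0,"ry":0,"rz":0}]' -1
python3 -m inch '[{"dx":0,"dy":0,"dz":0,"rx":0,"ry":0,"rz":0},{"dx":0,"dy":0,"dz":0,"rx":0,"ry":0,"rz":0},{"dx":0,"dy":0,"dz":0,"rx":0,"ry":0,"rz":0},{"dx":0,"dy":0,"dz":0,"rx":0,"ry":0,"rz":0},{"dx":0,"dy":0,"dz":0,"rx":0,"ry":0,"rz":0}]' -1
python3 -c "
from h import *
go(.6381,.183,.0533,-25)
save('side','g0.png');go(.6381,.183,.0533,-25)"
```

```text
time: 7.4
tool_pos: [0.6377, 0.1822, 0.0851]
tool_rot: [-0.001, 0.217, 0.976, -0.0]
contact_force: [-0.5, 0.9, -1.8]
gripper_width: 0.382
grasp_force: 61.2
time: 7.9
tool_pos: [0.6386, 0.1823, 0.087]
tool_rot: [0.0, 0.217, 0.976, 0.0]
contact_force: [-0.0, -0.4, -1.0]
gripper_width: 0.385
grasp_force: 61.2
time: 8.4
tool_pos: [0.6385, 0.1823, 0.0867]
tool_rot: [0.0, 0.217, 0.976, 0.0]
contact_force: [0.4, 0.8, -0.5]
gripper_width: 0.382
grasp_force: 61.2
t 8.4 pos [0.6385 0.1823 0.0867] yaw 154.94 F [ 0.4  0.8 -0.5] w 0.382
d [0.0008 0.0006 0.0417] r [ 0.      0.     -0.0006]
t 8.45 pos [0.6385 0.1823 0.0867] yaw 154.94 F [-0.1 -0.8 -1.2] w 0.384
d [0.0008 0.0006 0.0417] r [-0.      0.     -0.0006]
```

```bash
python3 -m inch '[{"dx":0.0008,"dy":0,"dz":0.007,"rx":0,"ry":0,"rz":0},{"dx":0.0008,"dy":0,"dz":0.014,"rx":0,"ry":0,"rz":0},{"dx":0.0008,"dy":0,"dz":0.02,"rx":0,"ry":0,"rz":0},{"dx":0.0008,"dy":0,"dz":0.025,"rx":0,"ry":0,"rz":0},{"dx":0.0008,"dy":0,"dz":0.025,"rx":0,"ry":0,"rz":0}]' -1
python3 -m inch '[{"dx":0,"dy":0,"dz":0,"rx":0,"ry":0,"rz":0},{"dx":0,"dy":0,"dz":0,"rx":0,"ry":0,"rz":0},{"dx":0,"dy":0,"dz":0,"rx":0,"ry":0,"rz":0},{"dx":0,"dy":0,"dz":0,"rx":0,"ry":0,"rz":0}]' -1
python3 -c "
from h import *
go(.6381,.183,.0533,-25)"
```

```text
time: 8.95
tool_pos: [0.638, 0.1825, 0.0662]
tool_rot: [-0.0, 0.217, 0.976, -0.0]
contact_force: [-0.4, -1.5, -0.9]
gripper_width: 0.38
grasp_force: 61.5
time: 9.35
tool_pos: [0.6381, 0.1825, 0.0669]
tool_rot: [0.0, 0.217, 0.976, 0.0]
contact_force: [1.6, -0.5, -0.0]
gripper_width: 0.386
grasp_force: 61.4
t 9.35 pos [0.6381 0.1825 0.0669] yaw 154.94 F [ 1.6 -0.5 -0. ] w 0.386
d [0.0003 0.0005 0.017 ] r [ 0.0002  0.0004 -0.0007]
```

```bash
python3 -m inch '[{"dx":0,"dy":0,"dz":0.002,"rx":0,"ry":0,"rz":0},{"dx":0,"dy":0,"dz":0.004,"rx":0,"ry":0,"rz":0},{"dx":0,"dy":0,"dz":0.006,"rx":0,"ry":0,"rz":0},{"dx":0,"dy":0,"dz":0.008,"rx":0,"ry":0,"rz":0},{"dx":0,"dy":0,"dz":0.008,"rx":0,"ry":0,"rz":0}]' -1
python3 -m inch '[{"dx":0,"dy":0,"dz":0.002,"rx":0,"ry":0,"rz":0},{"dx":0,"dy":0,"dz":0.002,"rx":0,"ry":0,"rz":0},{"dx":0,"dy":0,"dz":0.004,"rx":0,"ry":0,"rz":0},{"dx":0,"dy":0,"dz":0.004,"rx":0,"ry":0,"rz":0}]' -1
python3 -c "
from h import *
go(.6381,.183,.0533,-25)"
```

```text
time: 9.85
tool_pos: [0.6391, 0.1832, 0.0627]
tool_rot: [0.001, 0.217, 0.976, 0.001]
contact_force: [-2.1, 0.4, 8.9]
gripper_width: 0.382
grasp_force: 62.5
time: 10.25
tool_pos: [0.6398, 0.1834, 0.0608]
tool_rot: [0.002, 0.217, 0.976, 0.001]
contact_force: [-3.2, 1.1, 11.7]
gripper_width: 0.382
grasp_force: 63.0
t 10.25 pos [0.6398 0.1834 0.0608] yaw 154.95 F [-3.2  1.1 11.7] w 0.382
d [ 0.0017 -0.0013  0.0093] r [ 0.002   0.0021 -0.0006]
```

```bash
python3 -m inch '[{"dx":0,"dy":0,"dz":0.002,"rx":0,"ry":0,"rz":0},{"dx":0,"dy":0,"dz":0.004,"rx":0,"ry":0,"rz":0},{"dx":0,"dy":0,"dz":0.004,"rx":0,"ry":0,"rz":0}]' -1
python3 -m inch '[{"dx":0,"dy":0,"dz":0.002,"rx":0,"ry":0,"rz":0},{"dx":0,"dy":0,"dz":0.004,"rx":0,"ry":0,"rz":0},{"dx":0,"dy":0,"dz":0.004,"rx":0,"ry":0,"rz":0}]' -1
python3 -c "
from h import *
go(.6381,.183,.0533,-25)"
```

```text
time: 10.55
tool_pos: [0.6391, 0.1832, 0.0554]
tool_rot: [0.001, 0.217, 0.976, 0.001]
contact_force: [0.9, 0.9, 6.6]
gripper_width: 0.383
grasp_force: 62.2
time: 10.85
tool_pos: [0.6392, 0.1832, 0.0535]
tool_rot: [0.001, 0.217, 0.976, 0.001]
contact_force: [-2.6, 0.0, 11.3]
gripper_width: 0.383
grasp_force: 62.8
t 10.85 pos [0.6392 0.1832 0.0535] yaw 154.96 F [-2.6  0.  11.3] w 0.383
d [ 0.0012 -0.0008  0.0002] r [ 0.0011  0.0013 -0.0004]
```

```bash
python3 -m inch '[{"dx":0,"dy":0,"dz":0.002,"rx":0,"ry":0,"rz":0},{"dx":0,"dy":0,"dz":0.004,"rx":0,"ry":0,"rz":0},{"dx":0,"dy":0,"dz":0.006,"rx":0,"ry":0,"rz":0},{"dx":0,"dy":0,"dz":0.006,"rx":0,"ry":0,"rz":0},{"dx":0,"dy":0,"dz":0.006,"rx":0,"ry":0,"rz":0}]' -1
python3 -m inch '[{"dx":0,"dy":0,"dz":0,"rx":0,"ry":0,"rz":0},{"dx":0,"dy":0,"dz":0,"rx":0,"ry":0,"rz":0},{"dx":0,"dy":0,"dz":0,"rx":0,"ry":0,"rz":0}]' -1
python3 -c "
from h import *
go(.6381,.183,.0533,-25)
save('wrist','h.png')
im=save('scene','i.png')[230:330,290:420]
cv2.imwrite('pics/i2.png',cv2.resize(im,None,fx=5,fy=5,interpolation=cv2.INTER_CUBIC)[:,:,::-1])"
```

```text
time: 11.35
tool_pos: [0.6404, 0.1834, 0.0532]
tool_rot: [0.002, 0.217, 0.976, 0.001]
contact_force: [-10.0, -0.3, 28.5]
gripper_width: 0.384
grasp_force: 65.0
time: 11.65
tool_pos: [0.6404, 0.1833, 0.0532]
tool_rot: [0.002, 0.217, 0.976, 0.001]
contact_force: [-10.1, -1.2, 30.0]
gripper_width: 0.384
grasp_force: 65.0
t 11.65 pos [0.6404 0.1833 0.0532] yaw 154.98 F [-10.1  -1.2  30. ] w 0.384
d [ 0.0024 -0.0016 -0.0001] r [ 0.0015  0.0024 -0.0002]
```

View pics/h.png

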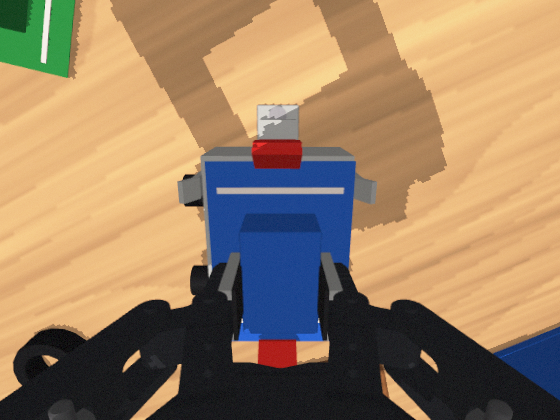

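View pics/i2.png

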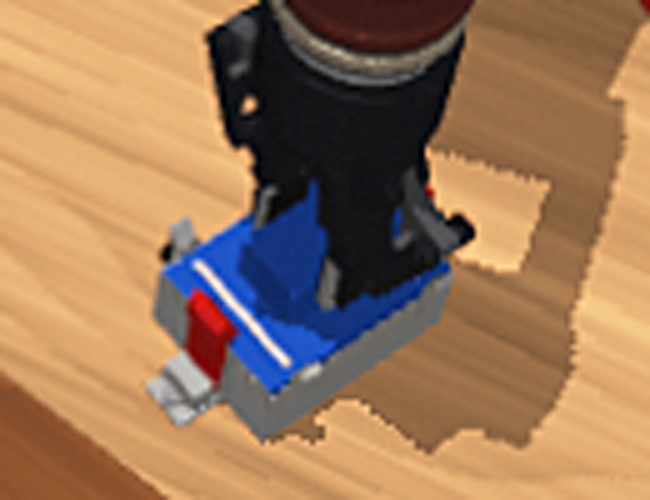

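```bash
python3 -m inch '[{"dx":0.002,"dy":-0.0005,"dz":-0.003,"rx":0,"ry":0,"rz":0},{"dx":0.003,"dy":-0.001,"dz":-0.003,"rx":0,"ry":0,"rz":0},{"dx":0.003,"dy":-0.001,"dz":-0.003,"rx":0,"ry":0,"rz":0},{"dx":0.003,"dy":-0.001,"dz":-0.003,"rx":0,"ry":0,"rz":0}]' -1
python3 - <<'E'
from h import *
go(.6381,.183,.0533,-25)
c=info('wrist'); im=save('wrist','j.png'); np.savez('j.npz',**c)
cv2.imwrite('pics/j2.png',cv2.resize(im[95:215,170:385],None,fx=3.5,fy=3.5,interpolation=cv2.INTER_CUBIC)[:,:,::-1])
E
```

```text
time: 12.15
tool_pos: [0.6397, 0.1834, 0.0534]
tool_rot: [0.005, 0.217, 0.976, 0.002]
contact_force: [2.2, -0.2, 14.6]
gripper_width: 0.384
grasp_force: 63.2
t 12.15 pos [0.6397 0.1834 0.0534] yaw 154.96 F [ 2.2 -0.2 14.6] w 0.384
d [ 0.0016 -0.0013  0.0001] r [ 0.0034  0.0057 -0.0005]
```

View pics/j2.png

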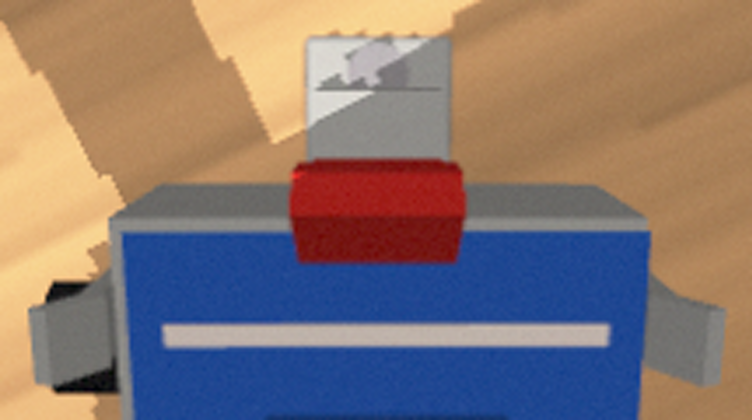

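Run:
```python
from h import *
z=np.load('j.npz'); c={k:z[k] for k in z.files}
a=np.radians(-25); ex=np.array([np.cos(a),np.sin(a)]); ey=np.array([-np.sin(a),np.cos(a)]); o=np.array([.6375,.1845])
f=lambda u,v,h:(lambda d:np.round([d@ex*1e3,d@ey*1e3],1))(px2w(c,170+u/3.5,95+v/3.5,h)[:2]-o)
print('plate',f(122,232,.046),f(650,232,.046),'rim',f(110,217,.04),f(650,217,.04),'clip',f(298,263,.05),f(460,263,.05))
```

```text
plate [-49.1 -33.6] [-49.   35.8] rim [-50.2 -36.5] [-50.   37.1] clip [-45.6 -10.3] [-45.6  10.6]
```

```bash
python3 -m inch '[{"dx":0.001,"dy":0,"dz":0.0025,"rx":0,"ry":0,"rz":0},{"dx":0.001,"dy":0,"dz":0.0025,"rx":0,"ry":0,"rz":0},{"dx":0.001,"dy":0,"dz":0.0025,"rx":0,"ry":0,"rz":0},{"dx":0.001,"dy":0,"dz":0.0025,"rx":0,"ry":0,"rz":0},{"dx":0.001,"dy":0,"dz":0.0025,"rx":0,"ry":0,"rz":0}]' -1 && python3 -c "
from h import *
go(.6381,.183,.0533,-25)
print(ticket.job_done())"
```

```text
time: 12.7
tool_pos: [0.6398, 0.1834, 0.0533]
tool_rot: [0.005, 0.217, 0.976, 0.001]
contact_force: [0.4, -1.0, 20.5]
gripper_width: 0.376
grasp_force: 63.9
t 12.7 pos [0.6398 0.1834 0.0533] yaw 154.97 F [ 0.4 -1.  20.5] w 0.376
d [ 0.0017 -0.0013 -0.0001] r [ 0.0032  0.0066 -0.0003]
the job is handed in; nothing more can be done
None
```

The blue cover is snapped under both red clips of the box with the terminals, and the robot is still holding it down on the rim with about 20 N. I handed the job in at about 12.7 s; no verdict came back.

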